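Measure the free length of a cellar shelf board with a tape measure

TASK

Take the tape measure off the wooden offcut, hook its end lip over the free end of the shelf board and draw the case straight back along the board against the bottle rack's loose front rail, pushing the rail back until it comes up solid against its hidden stop, firmly but gently (about 8 N). Let go there and press the lock button on the case fully down, so that the tape stays hooked on and locked at the measured length, its back against the rail. Be gentle throughout and leave the other things where they stand.

Things in the scene. Friction and masses are not known exactly. Their poses are not given: they have to be found in the camera images.
- board: Shelf board of light wood fixed on the table, 580 long x 200 wide x 22 mm thick. Origin: on the table under the middle of its free end; +x points along the board out over the free end (roughly to the robot's left), so it covers x -580 to 0, y -100 to 100 mm. Two loose corks (24 mm thick, 45 mm tall) stand on it near its long edges, 73 mm or more from its middle line.
- board_end (a point): Middle of the top edge of the board's free end, 22 mm above the table.
- rail: Front rail of the low dark steel bottle rack on the board: bar 180 wide, 36 high, 25 mm thick, flat face to the free end, square to the board. Origin: on the board at the foot of that face, on the middle line; +x to the free end, 135 to 190 mm away. It slides back (-x) by an unknown 2 to 15 mm against 1.5 N, then stops solid. Bottles: 85 mm or more behind the face, up to 90 mm high.
- rail_face (a point): Middle of the rail's front face, 18 mm above the board's top; moves with the rail. Pushing it with over 18 N is too hard.
- offcut: Wooden offcut 76 long (its x) x 70 wide x 45 mm high, fixed on the table; the tape measure stands on it at the start. Origin under its centre.
- tape: Tape measure (loose, about 0.47 kg): black case 76 long (x) x 46 wide (y) x 60 mm high. Origin: centre of its underside; +x is the way the blade comes out, z up. Grasp it across its flat sides, full length from 4 to 40 mm height (above that from x = -38 to +18 mm). Its rubber sole grips (3 N or more): set on the board and let go, it stays there against the blade's spring.
- tape_back (a point): Middle of the flat back face of the case, 38 mm behind the tape's origin (-x) and 18 mm above its underside. When the back is against the rail this point is level with rail_face along the board.
- hook (a point): Lower edge of the inner face of the steel lip at the blade's end. The lip is 24 mm wide, 3 mm thick and hangs to 8 mm below the case's underside, so it reaches 8 mm down over the board's end when the case stands on the board. Blade in: inner face 42 mm before the tape's origin (+x). At the start it hangs over the offcut's face with about 4 mm of play.
- blade (a joint): How far the blade is drawn out, m: 0 = in (start), at most 0.125; a spring draws it in with 1.4 N (in) to 2.3 N (out). Inner face of the lip to back of the case = 80 mm + this. The blade runs 2.5 to 4.5 mm above the case's underside.
- lock (a joint): Lock button, m: 0 = up (free, start), 0.005 = fully down; the brake bites from 0.0043 on, and the button stays down, springing back 0.5 mm or less. It takes 6 N to move, about 12 N to drive home.
- lock_top (a point): Middle of the top of the lock button, a grey block 24 x 20 mm in the middle of the case's top, 4 mm behind the tape's origin; when up its top is 68 mm above the case's underside, 8 mm above the case's top.
Not all that is in view belongs to the job. What is meant by the tape is not blue, green or yellow, and is the smaller of those in its own colour.

How it is judged:
On the way, in this order (a step that is already met when the one before it is completed fails the run):
1. the lip is hooked over the board's free end and the blade is being drawn out, unlocked (value of joint blade above 0.015 m and value of joint lock below 0.002 m and x of hook in the frame of board between -0.003 and 0.004 m and z of hook in the frame of board below 0.019 m), for 0.1 s.
2. still hooked and unlocked, the case's back pushes the rail against its stop with at least 4 N (contact force between tape and rail above 4 N and value of joint lock below 0.002 m and x of tape_back in the frame of rail_face below 0.003 m and x of hook in the frame of board between -0.003 and 0.004 m and z of hook in the frame of board below 0.019 m), for 0.2 s.
3. the lock is pressed down (value of joint lock above 0.004 m), for 0.2 s.
At the end, for the whole second after the job is handed in: Tape upright and still on the board, along it within 5 degrees, within 60 mm of its middle line; lip over the free end (within 4 mm of it, 3 mm or more below the top edge); back of the case within 3 mm of the rail; lock button at least 4 mm down (value of joint lock above 0.004 m and x of hook in the frame of board between -0.003 and 0.004 m and z of hook in the frame of board below 0.019 m and x of tape_back in the frame of rail_face between -0.003 and 0.003 m and y of tape_back in the frame of board between -0.06 and 0.06 m and angle between the x axis of tape and the x axis of board, either way round below 0.09 rad and angle between tape's own z axis and vertical below 0.06 rad and contact force between tape and board above 1 N and linear speed of tape below 0.01 m/s); the robot touches nothing.
It fails at once if the case is forced against the rail with more than 18 N (contact force between tape and rail above 18 N).
It fails at once if the lock button is pressed with more than 25 N (contact force between lock and the fingers above 25 N or contact force between lock and the arm above 25 N).
It fails at once if the blade or its lip is forced against something with more than 15 N (contact force between blade and anything else above 15 N).
It fails at once if a bystander is moved more than 20 mm (distance of any of jam_jar, cork_a, cork_b, mug, pot, carton, screwdriver, oil from where it was at the start of the episode above 0.02 m).
It also fails if it takes over 67 s, if anything falls off the work surface, if the arm or the gripper's body presses on something with over 40 N, if the wrist force passes 120 N, or if a joint passes its speed limit or range.

ROBOT

A 6-joint arm with a two-finger parallel gripper is mounted at the origin on the work surface. World frame = base frame: x ahead of the robot, y to its left, z up, the work surface at z = 0. Lengths are in m, angles in rad, forces in N, time in s.
With the tool pointing down it reaches from about 0.375 to 0.925 m from the base axis. Payload 5.7 kg.
Tool frame: the origin (TCP) lies between the finger pads; the fingertips stand 25 mm ahead of it and the grasp point (between the pads) lies 6 mm ahead of it; z points along the fingers, y is the direction in which the jaws open and shut (so a half turn about z gives the same grasp; the last joint's range is limited). The gripper opens to 88 mm and grips with 3 to 60 N. Pads are 20 mm wide; open, the fingers measure 115 mm over their backs; the gripper's body (75 mm by 178 mm) begins 61 mm behind the grasp point.
Start: joints at [-1.238, 0.359, 1.51, -0, 1.272, -0.115], TCP at [0.26, -0.541, 0.248] pointing down, gripper open.
Joint ranges: [-2.97, 2.97], [-1.01, 2.36], [0.21, 2.38], [-0.96, 4.11], [0.2, 2.71], [-2.98, 2.98]. Speed limits (rad/s): [2.39, 2.39, 3.14, 3.14, 3.14, 3.14].

INTERFACE

Orientations are given as a rotation vector (axis times angle).
In Python, from workcell import ctrl gives the robot as it stands. The module is installed in compiled form; this text tells all that it offers.
- The arm moves only by the shell command python3 -m jog 'ROWS' [FORCE]. ROWS is JSON, a list that holds one entry, the list of rows, each a list of 7 numbers: the shift along the world's x, y, z in cm, then the turn, a rotation vector about the world's x, y, z in rad, then the opening, from 0 (shut) to 1 (fully open). In form: [[[tx, ty, tz, rx, ry, rz, jaw], ...]]. A call has exactly 5 rows; each row shifts and turns the commanded pose from where the row before left it; what a row does not reach is not made up. A row lasts 1/10 s, in which the tool goes at most 50 mm and 8.59 degrees, less where a joint would pass 70% of its speed; a pose out of reach is approached as far as the arm can. A call is refused whole if a number of a shift passes 5 or a number of a turn 0.15, either way. A call with a gripper value outside its range is refused whole. The fingers move at their own pace and stop on an object; FORCE is the grip in N (left out, the last holds). Time passes only in rows, so rows that do not move let the fingers close, or fill a call up. It gives the time, the measured TCP pose, the force and the opening at its end, in the units of the state.
- ctrl.state(): the state, without advancing time (a new reading comes with each control period).
- ctrl.grab_frame(name): name is "scene" or "top" or "wrist"; returns the picture (384x512x3 uint8, red, green, blue); there is no depth.
- ctrl.camera_params(name): a dict with "mtx" (3x3 intrinsics, pixels), "k1" (the pictures are not rectified: a ray, as slopes to the right and down, at radius r is drawn at 1 + k1 r^2 times it, then the intrinsics apply), "xyz" and "attitude" of the camera in the world; the wrist camera has in their place "T_tool_cam" (4x4, takes a point from camera to tool coordinates, whose origin is the TCP and whose axes are the flange's). Camera axes: x right, y up, looking along -z (the intrinsics and any distortion apply to the point x, -y, -z); pixel columns grow to the right and rows downward; lengths in m; the calibration is good to about 2 mm. A picture is of the moment at which its call begins: read the wrist's pose just before it. camera_params takes no time and is no camera call.
- ctrl.hand_in(): hands the job in, once; it reports no verdict.
The state is a dict: "t": time; "joint_pos": joint angles; "joint_velocities": joint speeds; "tau": joint torques, N m; "position": TCP position; "tool_rot": TCP orientation; "force": force on the tool from outside, world axes, zero at the start; "moment": the same for the moment, N m; "grip_width": opening from 0.0 (shut) to 1.0 (fully open).
Only numpy, scipy, OpenCV 4.12 (cv2) and the standard library are available. Lean on these libraries where they do the work, as an engineer would, in place of code of your own. Each camera call takes 0.05 s, during which the arm holds its last target. There are 200 camera calls.

## Working session

There is one attempt and no reset: what is moved stays moved. The work goes in short steps, Python scripts to look and compute and a shell command to move; the robot and the scene stay as the last step left them, time stands still between calls to the robot, and variables do not carry over. Pictures are saved under pics/ and viewed, about 8 in all and at most 12, crops included, and the job is handed in when it is done.

```bash
mkdir -p pics
cat > h.py <<'E'
import numpy as np, cv2
from scipy.spatial.transform import Rotation as R
from scipy.optimize import least_squares
from workcell import ctrl
def cam(name, st=None):
    p=ctrl.camera_params(name); M=np.array(p["mtx"]); k=p["k1"]
    if name=="wrist":
        st=st or ctrl.state(); T=np.eye(4); T[:3,:3]=R.from_rotvec(st["tool_rot"]).as_matrix(); T[:3,3]=st["position"]
        T=T@np.array(p["T_tool_cam"])
    else:
        T=np.eye(4); a=np.array(p["attitude"],float)
        T[:3,:3]=a if a.shape==(3,3) else R.from_rotvec(a).as_matrix(); T[:3,3]=p["xyz"]
    return M,k,T
def proj(c,P):
    M,k,T=c; q=(np.atleast_2d(P)-T[:3,3])@T[:3,:3]; s=np.c_[q[:,0],-q[:,1]]/-q[:,2:3]
    s=s*(1+k*(s**2).sum(1,keepdims=True)); return s@M[:2,:2].T+M[:2,2]
def ray(c,uv):
    M,k,T=c; d=np.linalg.solve(M[:2,:2],np.array(uv,float)-M[:2,2]); s=d.copy()
    for _ in range(30): s=d/(1+k*(s@s))
    v=T[:3,:3]@np.array([s[0],-s[1],-1]); return T[:3,3],v/np.linalg.norm(v)
def onz(c,uv,z):
    o,v=ray(c,uv); return o+v*(z-o[2])/v[2]
def tri(obs):
    A=0;b=0
    for c,uv in obs:
        o,v=ray(c,uv); P=np.eye(3)-np.outer(v,v); A=A+P; b=b+P@o
    x=np.linalg.solve(A,b); return x,[proj(c,x)[0]-uv for c,uv in obs]
E
python3 - <<'E'
from h import *
for n in("scene","top","wrist"): print(n,ctrl.camera_params(n))
print(ctrl.state())
a=ctrl.grab_frame("scene");b=ctrl.grab_frame("top");w=ctrl.grab_frame("wrist")
for n,i in(("scene",a),("top",b),("wrist",w)): cv2.imwrite(f"pics/{n}0.png",i[...,::-1])
cv2.imwrite("pics/s1.png",cv2.resize(a[...,::-1],(800,600),interpolation=cv2.INTER_CUBIC))
cv2.imwrite("pics/t1.png",cv2.resize(b[...,::-1],(800,600),interpolation=cv2.INTER_CUBIC))
E
```

```text
scene {'mtx': array([[371.45288917,   0.        , 253.11365748],
       [  0.        , 371.45288917, 185.26009576],
       [  0.        ,   0.        ,   1.        ]]), 'k1': -0.12316613987381185, 'xyz': array([0.98090321, 0.3370002 , 0.99641369]), 'attitude': array([0.36471422, 0.45406073, 1.6884262 ])}
top {'mtx': array([[410.29579449,   0.        , 259.00245146],
       [  0.        , 410.29579449, 193.24776858],
       [  0.        ,   0.        ,   1.        ]]), 'k1': -0.028963611792687898, 'xyz': array([0.26562695, 0.23194628, 1.27783803]), 'attitude': array([ 0.1551012 , -0.12976206, -1.56707369])}
wrist {'mtx': array([[338.97359337,   0.        , 257.24754766],
       [  0.        , 338.97359337, 201.72892212],
       [  0.        ,   0.        ,   1.        ]]), 'k1': -0.10306854993430777, 'T_tool_cam': array([[ 5.01144841e-05,  9.67437506e-01,  2.53109995e-01,
         6.97286646e-02],
       [ 9.99999903e-01, -1.59257866e-04,  4.10720854e-04,
         1.31707186e-03],
       [ 4.37656517e-04,  2.53109950e-01, -9.67437420e-01,
        -1.36901809e-01],
       [ 0.00000000e+00,  0.00000000e+00,  0.00000000e+00,
         1.00000000e+00]])}
{'t': 0.0, 'joint_pos': array([-1.23808383e+00,  3.59500239e-01,  1.51140319e+00,  1.11357791e-05,
        1.27245958e+00, -1.15100287e-01]), 'joint_velocities': array([ 0.00045571,  0.00265658, -0.0009318 ,  0.0007367 , -0.0006183 ,
       -0.001006  ]), 'tau': array([ 7.44201570e-04, -5.15365291e+01, -2.70725262e+01,  6.76593999e-02,
        3.53213225e-02, -1.26296072e-04]), 'position': array([ 0.25959056, -0.54025256,  0.24682349]), 'tool_rot': array([-3.06145474e+00, -6.97163772e-01,  2.85203154e-04]), 'force': array([ 0.43415824, -0.37183584,  0.49896282]), 'moment': array([0.01474728, 0.01031378, 0.07468262]), 'grip_width': 1.002077411650256}
```

View pics/s1.png

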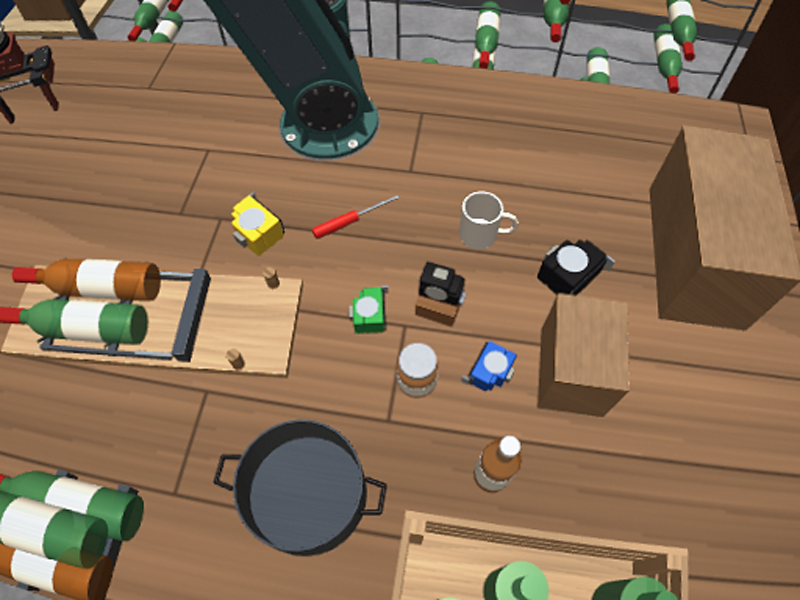

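View pics/t1.png

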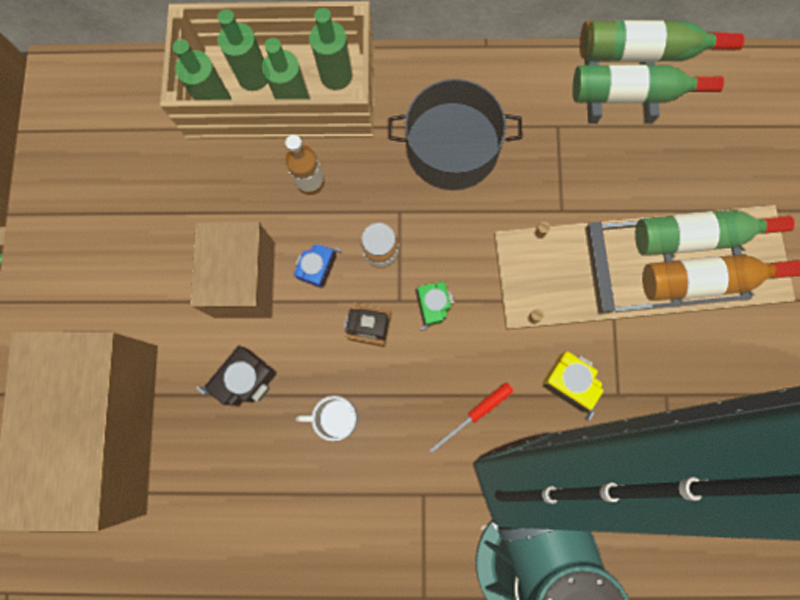

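Scene: two black tapes, at (440,285) standing on the offcut and at (573,265), larger, lying on the table. The one on the offcut is smaller and not blue, green or yellow, so it fits. Board end is at about (295,330) in scene and (500,280) in top, and the rail at (190,315) and (602,265). Next is one enlarged crop to confirm the tape and measure.

Run:
```python
import cv2,numpy as np
s=cv2.imread("pics/scene0.png");t=cv2.imread("pics/top0.png")
def crop(i,x,y,w,h,W=400,H=300): return cv2.resize(i[y:y+h,x:x+w],(W,H),interpolation=cv2.INTER_CUBIC)
a=crop(s,248,155,80,60);b=crop(t,200,180,80,60)
c=crop(s,95,160,120,90);d=crop(t,300,130,120,90)
cv2.imwrite("pics/c1.png",np.vstack([np.hstack([a,b]),np.hstack([c,d])]))
```

```text
(no output)
```

View pics/c1.png

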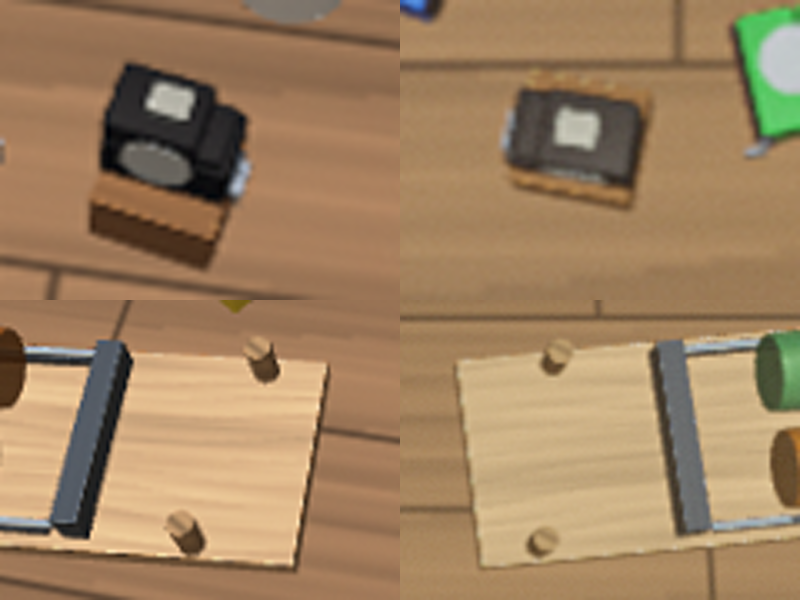

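Confirmed: the black case stands on the wooden offcut, with its lip on the scene-right / top-left side (world +y). The button is at crop (171,101) and (577,129). The board end corners are at (327,364)/(296,566) in scene and (482,567)/(457,362) in top.

Run:
```python
from h import *
S=cam("scene");T=cam("top")
f=lambda u,v,s,x,y,U,V:np.array([x+(u-U+.5)/s-.5,y+(v-V+.5)/s-.5])
a=lambda u,v:f(u,v,5,248,155,0,0); b=lambda u,v:f(u,v,5,200,180,400,0)
c=lambda u,v:f(u,v,10/3,95,160,0,300); d=lambda u,v:f(u,v,10/3,300,130,400,300)
for n,p,q in [("button",a(171,101),b(577,129)),("A",c(327,364),d(482,567)),("B",c(296,566),d(457,362)),
 ("railtopnear",c(131,357),d(711,529)),("railtopfar",c(92,533),d(683,342)),
 ("corkfar top",c(182,524),d(557,351)),("corknear top",c(258,347),d(542,538))]:
    x,e=tri([(S,p),(T,q)]); print(n,x.round(4),np.round(e,1).tolist())
# tape/offcut in top: case top corners (z .105), offcut
for u,v,z in[(518,90,.105),(648,98,.105),(633,180,.105),(508,163,.105),(540,70,.045),(655,92,.045),(630,208,.045),(515,183,.045)]:
    print(onz(T,b(u,v),z).round(4))
st=ctrl.state();Rm=R.from_rotvec(st["tool_rot"]).as_matrix();print(Rm.round(3))
```

```text
button [0.4445 0.3183 0.1107] [[0.6, -0.0], [0.6, -0.1]]
A [0.4448 0.0485 0.0177] [[0.7, 0.0], [0.6, -0.2]]
B [0.6421 0.0682 0.0174] [[0.2, 0.0], [0.1, -0.0]]
railtopnear [ 0.4737 -0.1468  0.0306] [[-4.3, -0.4], [-4.2, 1.2]]
railtopfar [ 0.6504 -0.1266  0.0348] [[-5.8, -0.4], [-5.1, 1.6]]
corkfar top [ 0.6385 -0.0196  0.0657] [[0.9, 0.0], [0.7, -0.2]]
corknear top [ 4.643e-01 -4.000e-04  6.740e-02] [[1.2, 0.0], [1.2, -0.3]]
[0.4681 0.355  0.105 ]
[0.4633 0.2794 0.105 ]
[0.4154 0.2878 0.105 ]
[0.4254 0.3601 0.105 ]
[0.4909 0.348  0.045 ]
[0.4771 0.2776 0.045 ]
[0.406  0.2924 0.045 ]
[0.4213 0.3622 0.045 ]
[[ 0.901  0.433 -0.   ]
 [ 0.433 -0.901  0.001]
 [ 0.    -0.001 -1.   ]]
```

```bash
python3 -m jog '[[[2.5,4,1,0,0,0.051,1],[2.5,4,1,0,0,0.051,1],[2.5,4,1,0,0,0.051,1],[2.5,4,1,0,0,0.051,1],[2.5,4,1,0,0,0.051,1]]]'
python3 -m jog '[[[2.5,4,0,0,0,0.051,1],[2.5,4,0,0,0,0.051,1],[2.5,4,0,0,0,0.051,1],[2.5,4,0,0,0,0.051,1],[2.5,4,0,0,0,0.051,1]]]'
python3 -m jog '[[[0.6,2,0,0,0,0.051,1],[0.6,2,0,0,0,0.051,1],[0,0,0,0,0,0,1],[0,0,0,0,0,0,1],[0,0,0,0,0,0,1]]]'
python3 - <<'E'
from h import *
import pickle
st=ctrl.state();w=ctrl.grab_frame("wrist");cv2.imwrite("pics/wb.png",w[...,::-1])
pickle.dump(st,open("wb.pkl","wb"));print(st["position"],st["tool_rot"],st["force"],st["joint_pos"])
E
python3 -m jog '[[[0,4.4,0,0,0,0.051,1],[0,4.4,0,0,0,0.051,1],[0,4.4,0,0,0,0.051,1],[0,4.4,0,0,0,0.051,1],[0,4.4,0,0,0,0.051,1]]]'
python3 -m jog '[[[-1.5,4,0,0,0,0.051,1],[-1.5,4,0,0,0,0.051,1],[-1.5,4,0,0,0,0.051,1],[0,0,0,0,0,0,1],[0,0,0,0,0,0,1]]]'
```

```text
t: 0.65
position: [0.3853, -0.339, 0.2978]
tool_rot: [-2.948, -1.084, 0.0]
force: [0.9, 0.3, 0.3]
grip_width: 0.998
t: 1.15
position: [0.5103, -0.1389, 0.2975]
tool_rot: [-2.787, -1.45, 0.0]
force: [1.5, 0.1, -0.2]
grip_width: 0.999
t: 1.65
position: [0.5215, -0.1016, 0.2975]
tool_rot: [2.712, 1.586, -0.001]
force: [0.4, -0.1, 1.3]
grip_width: 1.002
[ 0.52145302 -0.10162807  0.2974947 ] [ 2.71177608e+00  1.58605074e+00 -9.17573469e-04] [ 0.44249973 -0.05515215  1.3281568 ] [-3.22218448e-01  2.16177947e-01  1.58825578e+00 -4.85833314e-04
  1.33750588e+00  1.90242019e-01]
t: 2.2
position: [0.5218, 0.1197, 0.2978]
tool_rot: [2.487, 1.919, 0.0]
force: [0.7, 0.3, 0.7]
grip_width: 1.003
t: 2.7
position: [0.4768, 0.2389, 0.2976]
tool_rot: [2.332, 2.104, -0.0]
force: [0.7, -0.1, 0.5]
grip_width: 0.998
```

```bash
cat > g.py <<'E'
import sys,pickle
from h import *
n=sys.argv[1]; st=ctrl.state(); w=ctrl.grab_frame("wrist"); cv2.imwrite(f"pics/{n}.png",w[...,::-1]); pickle.dump(st,open(n+".pkl","wb"))
E
python3 g.py wt1
python3 -m jog '[[[-1.6,4.2,0,0,0,0,1],[-1.6,4.2,0,0,0,0,1],[0,0,0,0,0,0,1],[0,0,0,0,0,0,1],[0,0,0,0,0,0,1]]]'
python3 g.py wt2
python3 - <<'E'
import cv2,numpy as np
a,b,c=[cv2.imread(f"pics/{n}.png") for n in("wt1","wt2","wb")]
z=np.zeros((600,800,3),np.uint8)
z[:300,:400]=cv2.resize(a,(400,300));z[:300,400:]=cv2.resize(b,(400,300));z[300:,:400]=cv2.resize(c,(400,300))
cv2.imwrite("pics/c2.png",z)
E
```

```text
t: 3.25
position: [0.4457, 0.3214, 0.2975]
tool_rot: [2.335, 2.101, -0.001]
force: [0.4, -0.3, -0.8]
grip_width: 1.0
```

View pics/c2.png

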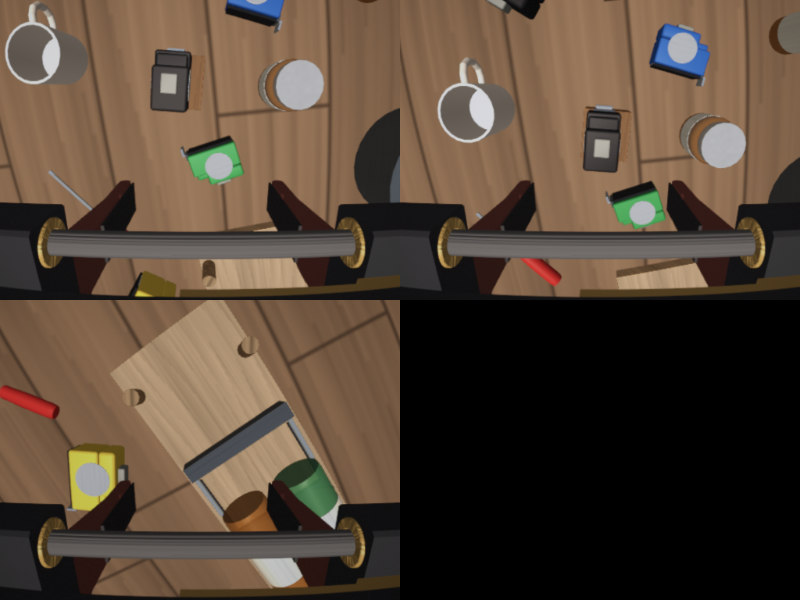

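Left: the tape at (170,82) in view 1 and (602,142) in view 2. Below: the board with the rail face line (190,475)-(292,408). Enlarging for pixel positions.

Run:
```python
import cv2,numpy as np
a,b,c=[cv2.imread(f"pics/{n}.png") for n in("wt1","wt2","wb")]
def crop(i,x,y,w,h,W,H): return cv2.resize(i[y:y+h,x:x+w],(W,H),interpolation=cv2.INTER_CUBIC)
z=np.zeros((600,800,3),np.uint8)
z[:,:400]=0
z[:300,:300]=crop(a,180,50,100,100,300,300)
z[300:,:300]=crop(b,210,125,100,100,300,300)
z[:,300:]=crop(c,130,0,250,300,500,600)
cv2.imwrite("pics/c3.png",z)
```

```text
(no output)
```

View pics/c3.png

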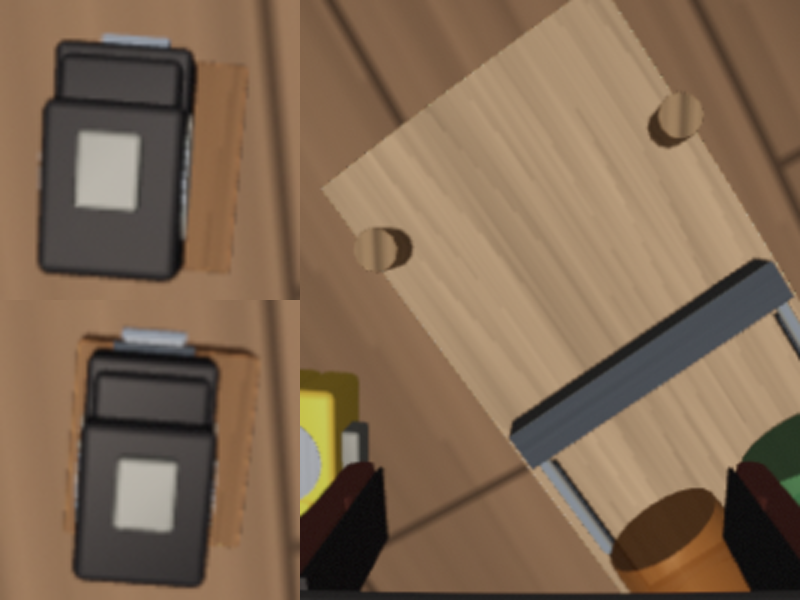

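Run:
```python
from h import *
import pickle
C={n:cam("wrist",pickle.load(open(n+".pkl","rb"))) for n in("wt1","wt2","wb")}
S=cam("scene");T=cam("top")
f=lambda u,v,s,x,y,U,V:np.array([x+(u-U+.5)/s-.5,y+(v-V+.5)/s-.5])
a=lambda u,v:f(u,v,3,180,50,0,0); b=lambda u,v:f(u,v,3,210,125,0,300); w=lambda u,v:f(u,v,2,130,0,300,0)
sa=lambda u,v:f(u,v,5,248,155,0,0); sb=lambda u,v:f(u,v,5,200,180,400,0)
v1=[(78,130),(140,134),(137,211),(75,207)];v2=[(117,458),(178,461),(174,532),(113,528)]
P=[]
for p,q in zip(v1,v2):
    x,e=tri([(C["wt1"],a(*p)),(C["wt2"],b(*q))]); P.append(x); print(x.round(4),np.round(e,1).tolist())
P=np.array(P);print("button mean",P.mean(0))
x,e=tri([(C["wt1"],a(*np.mean(v1,0))),(C["wt2"],b(*np.mean(v2,0))),(S,sa(171,101)),(T,sb(577,129))]);print("4view",x.round(4),np.round(e,1).tolist())
B2=np.array([onz(C["wt2"],b(*q),.113) for q in v2]); B1=np.array([onz(C["wt1"],a(*q),.113) for q in v1])
for B in(B1,B2):
    print("plane .113 mean",B.mean(0).round(4)); 
    for i,j in((3,0),(2,1),(0,1),(3,2)): d=B[j]-B[i]; print(np.degrees(np.arctan2(d[1],d[0])).round(1),np.linalg.norm(d[:2]).round(4))
for nm,c,g,L in(("side L1","wt1",a,[(40,265),(43,108)]),("sideR1","wt1",a,[(178,272),(184,108)]),("side L2","wt2",b,[(75,570),(83,430)]),("R2","wt2",b,[(204,578),(214,432)]),("back2","wt2",b,[(80,578),(198,585)])):
    q=[onz(C[c],g(*l),.105) for l in L]; d=q[1]-q[0]; print(nm,np.degrees(np.arctan2(d[1],d[0])).round(1),q[0].round(4),q[1].round(4))
c=C["wb"]
print("A",onz(c,w(321,187),.022).round(4),"B",onz(c,w(614,4),.022).round(4))
print("rail top edge",onz(c,w(513,437),.058).round(4),onz(c,w(771,263),.058).round(4),"foot",onz(c,w(513,430),.022).round(4),onz(c,w(752,261),.022).round(4))
print("corks",onz(c,w(377,249),.067).round(4),onz(c,w(681,115),.067).round(4))
d2=lambda u,v:f(u,v,10/3,300,130,400,300)
print("top cam rail top edge",[onz(T,d2(*q),.058).round(4) for q in((652,348),(680,533))])
```

```text
[0.4398 0.3303 0.1115] [[-0.1, 0.1], [0.1, -0.1]]
[0.4589 0.3271 0.1115] [[0.2, -0.1], [-0.2, 0.1]]
[0.4553 0.3041 0.1131] [[0.2, -0.1], [-0.2, 0.1]]
[0.4359 0.3073 0.1118] [[-0.1, 0.0], [0.1, -0.0]]
button mean [0.44745856 0.31717888 0.11196556]
4view [0.4462 0.3178 0.1122] [[-1.4, -0.5], [-1.4, -0.3], [0.4, 0.2], [0.7, -0.7]]
plane .113 mean [0.4475 0.3171 0.113 ]
80.1 0.0232
80.8 0.0232
-9.9 0.019
-9.9 0.0193
plane .113 mean [0.4475 0.3174 0.113 ]
80.4 0.0232
81.3 0.0236
-8.9 0.0196
-9.9 0.02
side L1 80.9 [0.4212 0.2904 0.105 ] [0.4289 0.3387 0.105 ]
sideR1 81.4 [0.4651 0.2835 0.105 ] [0.4727 0.3338 0.105 ]
side L2 79.9 [0.4209 0.2923 0.105 ] [0.4293 0.3394 0.105 ]
R2 81.1 [0.4641 0.2849 0.105 ] [0.4718 0.3343 0.105 ]
back2 -9.6 [0.4223 0.2893 0.105 ] [0.4618 0.2826 0.105 ]
A [0.4473 0.0472 0.022 ] B [0.6464 0.0502 0.022 ]
rail top edge [ 0.4767 -0.1339  0.058 ] [ 0.6511 -0.1169  0.058 ] foot [ 0.4714 -0.1386  0.022 ] [ 0.6504 -0.1173  0.022 ]
corks [ 0.4679 -0.0052  0.067 ] [ 0.6408 -0.0243  0.067 ]
top cam rail top edge [array([ 0.6428, -0.1069,  0.058 ]), array([ 0.4691, -0.1232,  0.058 ])]
```

```bash
python3 -m jog '[[[0.2,0,-4,0,0,-0.06,1],[0,0,-4,0,0,0,1],[0,0,-4,0,0,0,1],[0,0,-3.5,0,0,0,1],[0,0,-2.5,0,0,0,1]]]'
python3 -m jog '[[[0,0,-1.4,0,0,0,1],[0,0,-1.4,0,0,0,1],[0,0,-1.1,0,0,0,1],[0,0,0,0,0,0,1],[0,0,0,0,0,0,1]]]'
python3 - <<'E'
from h import *
a=ctrl.grab_frame("scene");b=ctrl.grab_frame("top")
f=lambda i,x,y:cv2.resize(i[y:y+90,x:x+120,::-1],(400,300),interpolation=cv2.INTER_CUBIC)
cv2.imwrite("pics/c4.png",np.hstack([f(a,225,125),f(b,180,160)]))
E
```

```text
t: 3.8
position: [0.4466, 0.3211, 0.1154]
tool_rot: [-2.397, -2.03, 0.004]
force: [-0.7, -0.2, 0.5]
grip_width: 1.001
t: 4.3
position: [0.4473, 0.3227, 0.0788]
tool_rot: [-2.396, -2.032, 0.0]
force: [0.2, -0.1, 0.2]
grip_width: 1.0
```

View pics/c4.png

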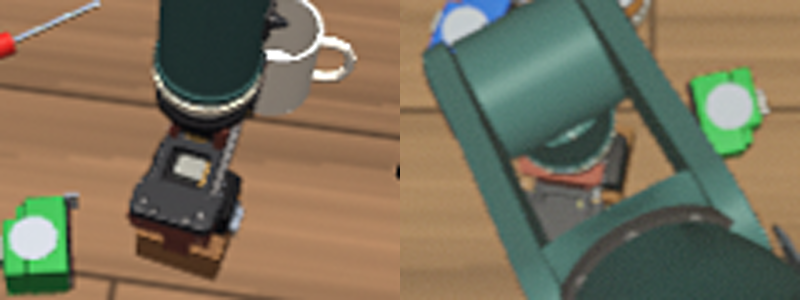

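The gripper sits over the tape with the fingers straddling it and the lip free at (235,220). Closing now.

```bash
python3 -m jog '[[[0,0,0,0,0,0,0.6],[0,0,0,0,0,0,0.45],[0,0,0,0,0,0,0.4],[0,0,0,0,0,0,0.4],[0,0,0,0,0,0,0.4]]]' 25
python3 -m jog '[[[0,0,0,0,0,0,0.4],[0,0,0,0,0,0,0.4],[0,0,0.5,0,0,0,0.4],[0,0,0.5,0,0,0,0.4],[0,0,0,0,0,0,0.4]]]'
```

```text
t: 4.9
position: [0.4467, 0.3232, 0.0787]
tool_rot: [-2.395, -2.033, 0.0]
force: [0.6, 0.2, -0.4]
grip_width: 0.585
t: 5.4
position: [0.4469, 0.3233, 0.0891]
tool_rot: [2.395, 2.033, 0.001]
force: [0.4, 0.4, -5.4]
grip_width: 0.523
```

```bash
python3 -m jog '[[[0,0,2,0,0,0,0.4],[0,0,3,0,0,0,0.4],[0,0,3,0,0,0,0.4],[0.5,-1,2,0,0,0,0.4],[1,-2.5,1,0,0,0.02,0.4]]]'
python3 -m jog '[[[1.2,-3.5,0,0,0,0.04,0.4],[1.2,-3.5,0,0,0,0.04,0.4],[1.2,-3.5,0,0,0,0.04,0.4],[1.2,-3.5,0,0,0,0.04,0.4],[1.2,-3.5,0,0,0,0.04,0.4]]]'
python3 -m jog '[[[1.2,-3.5,0,0,0,0.04,0.4],[1.2,-2.5,0,0,0,0,0.4],[0,-1,0,0,0,0,0.4],[0,0,0,0,0,0,0.4],[0,0,0,0,0,0,0.4]]]'
python3 g.py h1
python3 -m jog '[[[0,0,-2,0,0,0,0.4],[0,0,-2,0,0,0,0.4],[0,0,-1,0,0,0,0.4],[0,0,0,0,0,0,0.4],[0,0,0,0,0,0,0.4]]]'
python3 g.py h2
python3 - <<'E'
import cv2,numpy as np
a,b=[cv2.imread(f"pics/{n}.png") for n in("h1","h2")]
cv2.imwrite("pics/c5.png",np.vstack([cv2.resize(i[80:280,56:456],(600,300),interpolation=cv2.INTER_CUBIC) for i in(a,b)]))
from h import *
print(ctrl.state()["joint_pos"])
E
```

```text
t: 5.9
position: [0.4623, 0.2897, 0.2008]
tool_rot: [2.372, 2.06, 0.006]
force: [1.1, -0.1, -5.2]
grip_width: 0.523
t: 6.4
position: [0.5216, 0.1117, 0.1985]
tool_rot: [-2.155, -2.285, 0.001]
force: [0.8, -1.0, -4.4]
grip_width: 0.524
t: 6.9
position: [0.5447, 0.044, 0.1983]
tool_rot: [-2.11, -2.325, 0.001]
force: [0.6, 0.3, -4.7]
grip_width: 0.521
t: 7.45
position: [0.5458, 0.0438, 0.1489]
tool_rot: [-2.11, -2.327, -0.0]
force: [-0.5, 0.2, -4.8]
grip_width: 0.525
[-4.64097793e-02  3.94790868e-01  1.73444393e+00  1.08542136e-04
  1.01132602e+00 -1.44122281e-01]
```

View pics/c5.png

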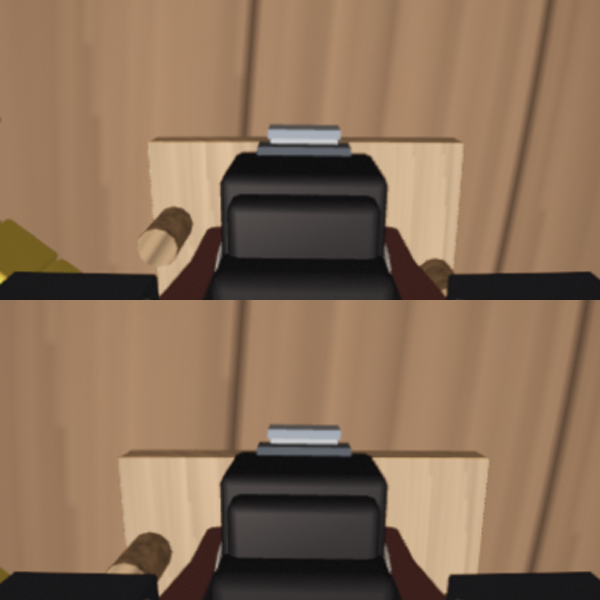

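The board end's top edge runs (149,142)-(462,143) in view 1 and (119,458)-(488,460) in view 2. The lip spans rows 126-142 and columns 268-340, roughly central.

Run:
```python
from h import *
import pickle
C={n:cam("wrist",pickle.load(open(n+".pkl","rb"))) for n in("h1","h2")}
P={n:pickle.load(open(n+".pkl","rb")) for n in C}
f=lambda u,v:np.array([56+(u+.5)/1.5-.5,80+(v+.5)/1.5-.5])
g=lambda uv:((np.array(uv)-[56,80]+.5)*1.5-.5).round(1)
for nm,p,q in(("A",(149,142),(119,158)),("B",(462,143),(488,160))):
    x,e=tri([(C["h1"],f(*p)),(C["h2"],f(*q))]); print(nm,x.round(4),np.round(e,1).tolist(), onz(C["h1"],f(*p),.022).round(4),onz(C["h2"],f(*q),.022).round(4))
st=P["h2"];Rm=R.from_rotvec(st["tool_rot"]).as_matrix();t=np.array(st["position"])
print("tool x yaw",np.degrees(np.arctan2(Rm[1,0],Rm[0,0])), Rm[:,2])
for o in(-.006,-.004,-.002,0,.002):
    pts={k:g(proj(C["h2"],t+Rm@np.array(v))[0]).tolist() for k,v in dict(bin=(o+.042,-.012,.0417),bout=(o+.045,-.012,.0417),boutR=(o+.045,.012,.0417),tout=(o+.045,-.012,.0292)).items()}
    print(o,pts)
```

```text
A [0.451  0.0493 0.0309] [[0.0, 0.1], [-0.0, -0.1]] [0.4484 0.0475 0.022 ] [0.4479 0.0471 0.022 ]
B [0.6407 0.0676 0.0339] [[-0.1, 0.2], [0.1, -0.2]] [0.6448 0.066  0.022 ] [0.6453 0.0654 0.022 ]
tool x yaw 95.60467175233553 [-1.93140045e-05  1.12292816e-04 -9.99999994e-01]
-0.006 {'bin': [265.0, 142.9], 'bout': [264.9, 134.5], 'boutR': [332.5, 134.5], 'tout': [262.2, 140.6]}
-0.004 {'bin': [264.9, 137.3], 'bout': [264.8, 128.9], 'boutR': [332.6, 128.9], 'tout': [262.0, 134.6]}
-0.002 {'bin': [264.8, 131.7], 'bout': [264.7, 123.3], 'boutR': [332.7, 123.3], 'tout': [261.9, 128.6]}
0 {'bin': [264.7, 126.1], 'bout': [264.6, 117.7], 'boutR': [332.7, 117.7], 'tout': [261.8, 122.6]}
0.002 {'bin': [264.6, 120.5], 'bout': [264.5, 112.0], 'boutR': [332.8, 112.0], 'tout': [261.7, 116.5]}
```

```bash
python3 -m jog '[[[0.1,-1.02,-1,0,0,0,0.4],[0.1,-1.02,-1,0,0,0,0.4],[0,0,-1.5,0,0,0,0.4],[0,0,-1.5,0,0,0,0.4],[0,0,0,0,0,0,0.4]]]'
python3 g.py h3
python3 -m jog '[[[0,0,-1,0,0,0,0.4],[0,0,-1,0,0,0,0.4],[0,0,-0.8,0,0,0,0.4],[0,0,0,0,0,0,0.4],[0,0,0,0,0,0,0.4]]]'
python3 g.py h4
python3 - <<'E'
import cv2,numpy as np
a,b=[cv2.imread(f"pics/{n}.png") for n in("h3","h4")]
cv2.imwrite("pics/c6.png",np.vstack([cv2.resize(i[130:230,156:356],(600,300),interpolation=cv2.INTER_CUBIC) for i in(a,b)]))
E
```

```text
t: 8.0
position: [0.5461, 0.0218, 0.0964]
tool_rot: [-2.11, -2.323, 0.005]
force: [-0.2, 0.4, -5.0]
grip_width: 0.526
t: 8.55
position: [0.5476, 0.0229, 0.0703]
tool_rot: [-2.111, -2.326, 0.001]
force: [0.6, 0.4, -5.0]
grip_width: 0.524
```

View pics/c6.png

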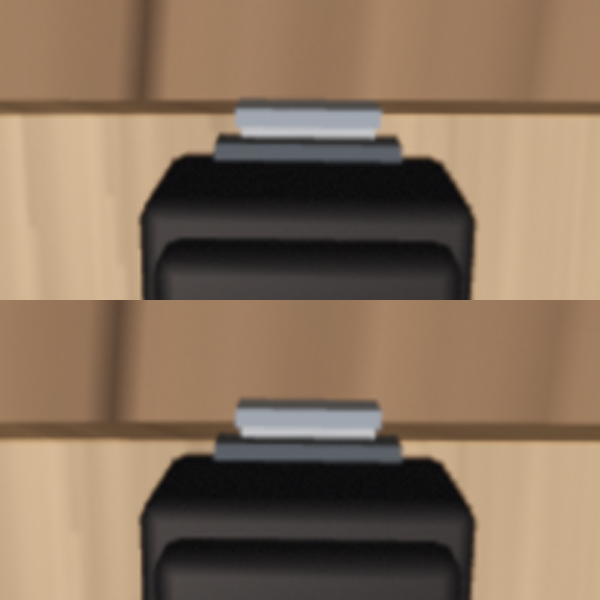

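Run:
```python
from h import *
import pickle
for n,rl,rr in(("h3",112,113),("h4",136,140)):
    st=pickle.load(open(n+".pkl","rb"));c=cam("wrist",st);Rm=R.from_rotvec(st["tool_rot"]).as_matrix()
    f=lambda u,v:np.array([156+(u+.5)/3-.5,130+(v+.5)/3-.5])
    E=[(Rm.T@(onz(c,f(u,r),.022)-st["position"])) for u,r in((0,rl),(600,rr))];print(n,np.round(E,4).tolist(),np.degrees((E[1]-E[0])[0]/(E[1]-E[0])[1]))
    z=.0417; o,v=ray(c,f(308,101)); o=Rm.T@(o-st["position"]);v=Rm.T@v; print("lip outer",(o+v*(z-o[2])/v[2]).round(4))
```

```text
h3 [[0.0355, -0.0633, 0.0747], [0.0353, 0.0635, 0.0741]] -0.05790775328322197
lip outer [0.0423 0.0018 0.0417]
h4 [[0.035, -0.0556, 0.0484], [0.0342, 0.0562, 0.0483]] -0.37849130438650963
lip outer [0.0423 0.0018 0.0417]
```

```bash
python3 -m jog '[[[0,0.2,0,0,0,0,0.4],[0,0,-0.4,0,0,0,0.4],[0,0,-0.4,0,0,0,0.4],[0,0,-0.2,0,0,0,0.4],[0,0,-0.2,0,0,0,0.4]]]'
python3 -m jog '[[[0,0,0,0,0,0,0.4],[0,0,0,0,0,0,0.4],[0,0,-0.1,0,0,0,0.4],[0,0,0,0,0,0,0.4],[0,0,0,0,0,0,0.4]]]'
```

```text
t: 9.1
position: [0.5476, 0.0248, 0.0583]
tool_rot: [-2.111, -2.326, 0.0]
force: [-0.4, -0.3, -4.6]
grip_width: 0.525
t: 9.6
position: [0.5478, 0.0248, 0.0577]
tool_rot: [2.111, 2.327, 0.0]
force: [0.4, -0.4, -5.1]
grip_width: 0.527
```

```bash
python3 -m jog '[[[0.05,-0.5,0,0,0,0,0.4],[0.05,-0.5,0,0,0,0,0.4],[0.05,-0.5,0,0,0,0,0.4],[0.05,-0.5,0,0,0,0,0.4],[0.05,-0.5,0,0,0,0,0.4]]]'
python3 -m jog '[[[0.05,-0.5,0,0,0,0,0.4],[0.05,-0.5,0,0,0,0,0.4],[0,0,0,0,0,0,0.4],[0,0,0,0,0,0,0.4],[0,0,0,0,0,0,0.4]]]'
python3 g.py h5
python3 - <<'E'
from h import *
a=cv2.imread("pics/h5.png");s=ctrl.grab_frame("scene")[...,::-1]
z=np.zeros((600,800,3),np.uint8)
z[:300,:800]=cv2.resize(a[60:210,56:456],(800,300),interpolation=cv2.INTER_CUBIC)
z[300:,:400]=cv2.resize(s[150:240,95:215],(400,300),interpolation=cv2.INTER_CUBIC)
cv2.imwrite("pics/c7.png",z)
E
```

```text
t: 10.1
position: [0.5501, -0.0007, 0.0576]
tool_rot: [-2.111, -2.326, 0.0]
force: [-0.6, 0.9, -4.7]
grip_width: 0.525
t: 10.6
position: [0.5512, -0.0101, 0.0576]
tool_rot: [-2.111, -2.326, 0.0]
force: [-0.5, 1.2, -5.1]
grip_width: 0.526
```

View pics/c7.png

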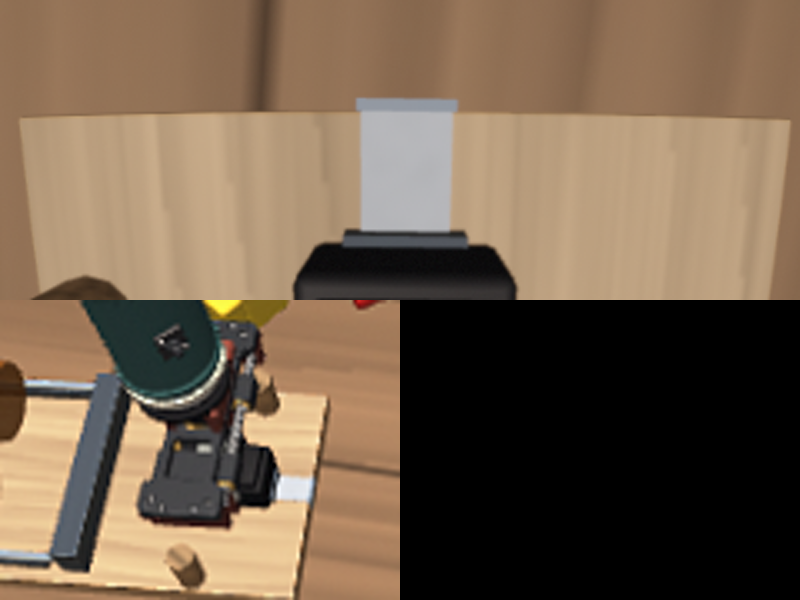

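Hooked: the lip lies over the end edge at (405,105) and the blade is out about 27 mm. Drawing on towards the rail.

```bash
python3 -m jog '[[[0.1,-1,0,0,0,0,0.4],[0.1,-1,0,0,0,0,0.4],[0.1,-1,0,0,0,0,0.4],[0.1,-1,0,0,0,0,0.4],[0.1,-1,0,0,0,0,0.4]]]'
python3 -m jog '[[[0,0,0,0,0,0,0.4],[0.02,-0.2,0,0,0,0,0.4],[0.02,-0.2,0,0,0,0,0.4],[0.02,-0.2,0,0,0,0,0.4],[0.02,-0.2,0,0,0,0,0.4]]]'
```

```text
t: 11.2
position: [0.5562, -0.0613, 0.0576]
tool_rot: [-2.111, -2.326, 0.001]
force: [-0.8, 2.1, -4.5]
grip_width: 0.521
t: 11.7
position: [0.5572, -0.0681, 0.0576]
tool_rot: [2.111, 2.327, 0.0]
force: [-0.1, 1.7, -4.8]
grip_width: 0.524
```

```bash
python3 -m jog '[[[0.01,-0.1,0,0,0,0,0.4],[0.01,-0.1,0,0,0,0,0.4],[0.01,-0.1,0,0,0,0,0.4],[0.01,-0.1,0,0,0,0,0.4],[0.01,-0.1,0,0,0,0,0.4]]]'
python3 g.py h6; python3 -c "
from h import *
print(ctrl.state()['force'])"
```

```text
t: 12.2
position: [0.5577, -0.0733, 0.0576]
tool_rot: [2.111, 2.326, 0.0]
force: [0.2, 2.8, -5.2]
grip_width: 0.525
[ 0.1298932   1.13302264 -4.06997328]
```

```bash
cat > ok.sh <<'E'
tee l | grep -E "position|force"; awk -F'[][,]' '/force/{exit !($3<5)}' l
E
python3 -m jog '[[[0.006,-0.06,0,0,0,0,0.4],[0.006,-0.06,0,0,0,0,0.4],[0.006,-0.06,0,0,0,0,0.4],[0.006,-0.06,0,0,0,0,0.4],[0,0,0,0,0,0,0.4]]]' | bash ok.sh &&
python3 -m jog '[[[0.006,-0.06,0,0,0,0,0.4],[0.006,-0.06,0,0,0,0,0.4],[0.006,-0.06,0,0,0,0,0.4],[0.006,-0.06,0,0,0,0,0.4],[0,0,0,0,0,0,0.4]]]' | bash ok.sh &&
python3 -m jog '[[[0.006,-0.06,0,0,0,0,0.4],[0.006,-0.06,0,0,0,0,0.4],[0.006,-0.06,0,0,0,0,0.4],[0.006,-0.06,0,0,0,0,0.4],[0,0,0,0,0,0,0.4]]]' | bash ok.sh &&
python3 -m jog '[[[0.006,-0.06,0,0,0,0,0.4],[0.006,-0.06,0,0,0,0,0.4],[0.006,-0.06,0,0,0,0,0.4],[0.006,-0.06,0,0,0,0,0.4],[0,0,0,0,0,0,0.4]]]' | bash ok.sh
```

```text
position: [0.5579, -0.0757, 0.0576]
force: [0.5, 2.3, -5.2]
position: [0.558, -0.0781, 0.0576]
force: [0.3, 1.2, -4.5]
position: [0.5583, -0.0805, 0.0576]
force: [0.6, 2.0, -4.4]
position: [0.5585, -0.0829, 0.0576]
force: [0.1, 2.1, -5.5]
```

```bash
python3 -m jog '[[[0.006,-0.06,0,0,0,0,0.4],[0.006,-0.06,0,0,0,0,0.4],[0.006,-0.06,0,0,0,0,0.4],[0.006,-0.06,0,0,0,0,0.4],[0,0,0,0,0,0,0.4]]]' | bash ok.sh &&
python3 -m jog '[[[0.006,-0.06,0,0,0,0,0.4],[0.006,-0.06,0,0,0,0,0.4],[0.006,-0.06,0,0,0,0,0.4],[0.006,-0.06,0,0,0,0,0.4],[0,0,0,0,0,0,0.4]]]' | bash ok.sh &&
python3 -m jog '[[[0.006,-0.06,0,0,0,0,0.4],[0.006,-0.06,0,0,0,0,0.4],[0.006,-0.06,0,0,0,0,0.4],[0.006,-0.06,0,0,0,0,0.4],[0,0,0,0,0,0,0.4]]]' | bash ok.sh &&
python3 -m jog '[[[0.006,-0.06,0,0,0,0,0.4],[0.006,-0.06,0,0,0,0,0.4],[0.006,-0.06,0,0,0,0,0.4],[0.006,-0.06,0,0,0,0,0.4],[0,0,0,0,0,0,0.4]]]' | bash ok.sh
```

```text
position: [0.5587, -0.0852, 0.0576]
force: [0.0, 3.1, -4.4]
position: [0.559, -0.0878, 0.0576]
force: [-0.7, 3.1, -4.0]
position: [0.5592, -0.0899, 0.0576]
force: [-0.6, 4.5, -4.7]
position: [0.5589, -0.0904, 0.0577]
force: [-1.4, 12.3, -0.5]
```

```bash
python3 -m jog '[[[0,0.05,0,0,0,0,0.4],[0,0,0,0,0,0,0.4],[0,0,0,0,0,0,0.4],[0,0,0,0,0,0,0.4],[0,0,0,0,0,0,0.4]]]'
```

```text
t: 16.75
position: [0.5589, -0.0904, 0.0577]
tool_rot: [-2.11, -2.324, -0.001]
force: [-1.2, 10.2, -0.6]
grip_width: 0.524
```

```bash
python3 -m jog '[[[0,0,0,0,0,0,0.4],[0,0.07,0,0,0,0,0.4],[0,0,0,0,0,0,0.4],[0,0,-0.1,0,0,0,0.4],[0,0,0,0,0,0,0.4]]]'
python3 -m jog '[[[0,0,-0.05,0,0,0,0.4],[0,0,-0.05,0,0,0,0.4],[0,0,0,0,0,0,0.4],[0,0,0,0,0,0,0.4],[0,0,0,0,0,0,0.4]]]'
```

```text
t: 17.25
position: [0.5591, -0.0904, 0.0567]
tool_rot: [-2.11, -2.325, -0.001]
force: [-0.7, 7.7, -2.0]
grip_width: 0.526
t: 17.75
position: [0.5592, -0.0904, 0.0557]
tool_rot: [-2.111, -2.325, -0.001]
force: [-0.9, 7.0, -1.7]
grip_width: 0.523
```

```bash
python3 -m jog '[[[0,0,-0.05,0,0,0,0.4],[0,0,0,0,0,0,0.4],[0,0,0,0,0,0,0.4],[0,0,0,0,0,0,0.4],[0,0,0,0,0,0,0.4]]]'
python3 -m jog '[[[0,0,-0.05,0,0,0,0.4],[0,0,0,0,0,0,0.4],[0,0,0,0,0,0,0.4],[0,0,0,0,0,0,0.4],[0,0,0,0,0,0,0.4]]]'
```

```text
t: 18.25
position: [0.5592, -0.0903, 0.0557]
tool_rot: [-2.111, -2.325, -0.001]
force: [-1.9, 7.1, 2.5]
grip_width: 0.524
t: 18.75
position: [0.5592, -0.0903, 0.0557]
tool_rot: [-2.111, -2.325, -0.001]
force: [-3.1, 8.1, 7.5]
grip_width: 0.526
```

```bash
python3 -m jog '[[[0,0.05,0.05,0,0,0,0.4],[0,0,0,0,0,0,0.4],[0,0,0,0,0,0,0.4],[0,0,0,0,0,0,0.6],[0,0,0,0,0,0,0.7]]]'
python3 -m jog '[[[0,0,0,0,0,0,0.85],[0,0,0,0,0,0,0.85],[0,0,0,0,0,0,0.85],[0,0,0,0,0,0,0.85],[0,0,0,0,0,0,0.85]]]'
```

```text
t: 19.25
position: [0.5608, -0.0917, 0.0558]
tool_rot: [2.109, 2.325, 0.001]
force: [0.7, 0.1, -0.3]
grip_width: 0.653
t: 19.75
position: [0.5595, -0.0908, 0.0551]
tool_rot: [-2.111, -2.327, 0.0]
force: [-0.0, -0.2, 0.9]
grip_width: 0.849
```

```bash
python3 -m jog '[[[0,0,0.5,0,0,0,0.85],[0,0,2,0,0,0,0.85],[0,0,3,0,0,0,0.85],[0,0,4,0,0,0,0.85],[0,0,4,0,0,0,0]]]'
python3 -m jog '[[[0,0,0,0,0,0,0],[0,0,0,0,0,0,0],[0,0,0,0,0,0,0],[0,0,0,0,0,0,0],[0,0,0,0,0,0,0]]]'
python3 g.py p1
python3 - <<'E'
from h import *
a=cv2.imread("pics/p1.png");t=ctrl.grab_frame("top")[...,::-1];s=ctrl.grab_frame("scene")[...,::-1]
z=np.zeros((600,800,3),np.uint8)
z[:375,:]=cv2.resize(a[90:277,56:456],(800,375),interpolation=cv2.INTER_CUBIC)
z[375:,:300]=cv2.resize(s[150:240,95:215],(300,225),interpolation=cv2.INTER_CUBIC)
z[375:,400:700]=cv2.resize(t[130:220,300:420],(300,225),interpolation=cv2.INTER_CUBIC)
cv2.imwrite("pics/c8.png",z)
E
```

```text
t: 20.25
position: [0.5589, -0.0906, 0.1915]
tool_rot: [-2.11, -2.326, 0.001]
force: [0.8, -0.5, -0.2]
grip_width: 0.793
t: 20.75
position: [0.5586, -0.0905, 0.1888]
tool_rot: [-2.11, -2.325, 0.002]
force: [-0.8, 0.1, -0.4]
grip_width: 0.341
```

View pics/c8.png

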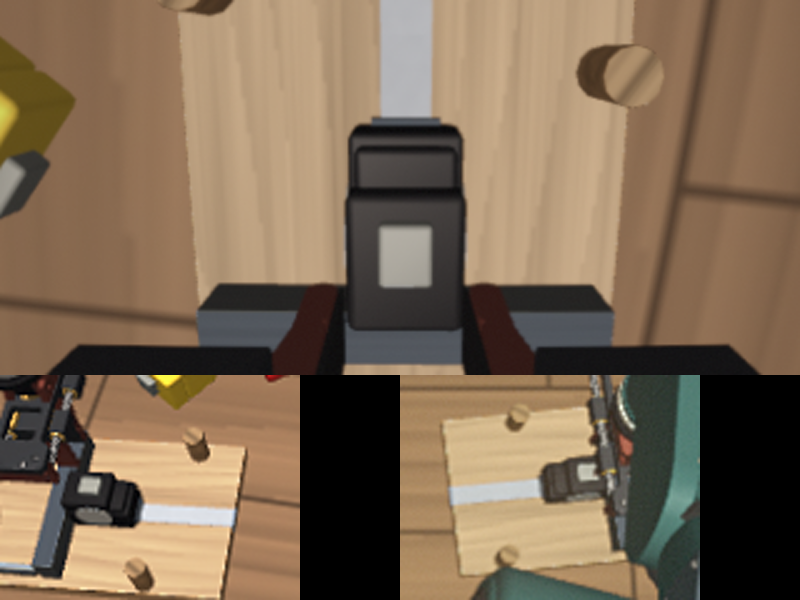

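The tape stands against the rail with the blade hooked to the board end. The button is at crop (405,257). Computing the press position from the wrist view.

Run:
```python
from h import *
import pickle
st=pickle.load(open("p1.pkl","rb"));c=cam("wrist",st);Rm=R.from_rotvec(st["tool_rot"]).as_matrix()
p=[onz(c,(56+(u+.5)/2-.5,90+(v+.5)/(375/187)-.5),.09) for u,v in((405,257),(405,226),(405,288),(378,257),(432,257))]
print(np.round(p,4),[(Rm.T@(q-st["position"])).round(4) for q in p[:1]]); print(ctrl.state()["position"],ctrl.state()["grip_width"])
```

```text
[[ 0.5609 -0.096   0.09  ]
 [ 0.5597 -0.0844  0.09  ]
 [ 0.562  -0.1078  0.09  ]
 [ 0.5511 -0.0969  0.09  ]
 [ 0.5706 -0.095   0.09  ]] [array([-0.0058,  0.0019,  0.0987])]
[ 0.55913567 -0.09061139  0.18938828] 0.20266795572139948
```

```bash
python3 -m jog '[[[0.2,-0.57,0,0,0,0,0],[0,0,-2,0,0,0,0],[0,0,-2,0,0,0,0],[0,0,-1.5,0,0,0,0],[0,0,-1,0,0,0,0]]]'
python3 -m jog '[[[0,0,-0.4,0,0,0,0],[0,0,0,0,0,0,0],[0,0,0,0,0,0,0],[0,0,0,0,0,0,0],[0,0,0,0,0,0,0]]]'
```

```text
t: 21.4
position: [0.5611, -0.0967, 0.1239]
tool_rot: [-2.111, -2.325, 0.001]
force: [0.5, -0.4, 0.8]
grip_width: 0.003
t: 21.9
position: [0.5619, -0.0966, 0.1218]
tool_rot: [2.11, 2.326, 0.001]
force: [0.8, -0.4, -0.5]
grip_width: 0.001
```

```bash
python3 -m jog '[[[0,0,-0.15,0,0,0,0],[0,0,-0.15,0,0,0,0],[0,0,-0.15,0,0,0,0],[0,0,-0.1,0,0,0,0],[0,0,0,0,0,0,0]]]'
python3 -m jog '[[[0,0,-0.06,0,0,0,0],[0,0,-0.06,0,0,0,0],[0,0,0,0,0,0,0],[0,0,0,0,0,0,0],[0,0,0,0,0,0,0]]]'
python3 -m jog '[[[0,0,-0.06,0,0,0,0],[0,0,-0.06,0,0,0,0],[0,0,0,0,0,0,0],[0,0,0,0,0,0,0],[0,0,0,0,0,0,0]]]'
```

```text
t: 22.4
position: [0.5614, -0.0964, 0.1155]
tool_rot: [-2.111, -2.326, 0.0]
force: [-0.3, -0.2, 0.4]
grip_width: 0.007
t: 22.9
position: [0.5615, -0.0964, 0.1148]
tool_rot: [2.111, 2.326, 0.0]
force: [-3.0, 1.0, 5.6]
grip_width: 0.005
t: 23.4
position: [0.5615, -0.0964, 0.1136]
tool_rot: [2.111, 2.327, 0.0]
force: [-1.1, 0.3, 5.2]
grip_width: 0.005
```

```bash
python3 -m jog '[[[0,0,-0.06,0,0,0,0],[0,0,-0.06,0,0,0,0],[0,0,-0.06,0,0,0,0],[0,0,0,0,0,0,0],[0,0,0,0,0,0,0]]]'
python3 -m jog '[[[0,0,-0.05,0,0,0,0],[0,0,-0.05,0,0,0,0],[0,0,0,0,0,0,0],[0,0,0,0,0,0,0],[0,0,0,0,0,0,0]]]'
```

```text
t: 23.9
position: [0.5615, -0.0964, 0.1118]
tool_rot: [2.111, 2.326, 0.0]
force: [-1.5, 0.7, 5.1]
grip_width: 0.006
t: 24.4
position: [0.5616, -0.0964, 0.1109]
tool_rot: [2.111, 2.326, 0.0]
force: [-2.8, 0.3, 7.2]
grip_width: 0.003
```

```bash
python3 -m jog '[[[0,0,-0.05,0,0,0,0],[0,0,0,0,0,0,0],[0,0,0,0,0,0,0],[0,0,0,0,0,0,0],[0,0,0,0,0,0,0]]]'
python3 -m jog '[[[0,0,-0.05,0,0,0,0],[0,0,0,0,0,0,0],[0,0,0,0,0,0,0],[0,0,0,0,0,0,0],[0,0,0,0,0,0,0]]]'
```

```text
t: 24.9
position: [0.5616, -0.0964, 0.1108]
tool_rot: [2.111, 2.326, 0.0]
force: [-1.9, 0.3, 10.1]
grip_width: 0.005
t: 25.4
position: [0.5617, -0.0965, 0.1106]
tool_rot: [2.111, 2.326, 0.0]
force: [-2.9, 0.2, 12.5]
grip_width: 0.006
```

```bash
python3 -m jog '[[[0,0,-0.05,0,0,0,0],[0,0,0,0,0,0,0],[0,0,0,0,0,0,0],[0,0,0,0,0,0,0],[0,0,0,0,0,0,0]]]'
python3 -m jog '[[[0,0,-0.03,0,0,0,0],[0,0,0,0,0,0,0],[0,0,0,0,0,0,0],[0,0,0,0,0,0,0],[0,0,0,0,0,0,0]]]'
```

```text
t: 25.9
position: [0.5617, -0.0965, 0.1105]
tool_rot: [2.11, 2.326, 0.001]
force: [-3.9, 1.1, 16.0]
grip_width: 0.003
t: 26.4
position: [0.5618, -0.0965, 0.1105]
tool_rot: [2.11, 2.326, 0.001]
force: [-4.7, 0.3, 18.5]
grip_width: 0.004
```

The button is solid at 18.5 N, so it is home. Retracting and checking.

```bash
python3 -m jog '[[[0,0,0.3,0,0,0,0],[0,0,1,0,0,0,0],[0,0,2,0,0,0,0],[0,0,3,0,0,0,0],[0,0,3,0,0,0,0]]]'
python3 g.py p2
python3 -m jog '[[[0,4,0,0,0,0,0],[0,4,0,0,0,0,0],[0,3,0,0,0,0,0],[0,0,0,0,0,0,0],[0,0,0,0,0,0,0]]]'
python3 g.py p3
python3 - <<'E'
from h import *
a=cv2.imread("pics/p2.png");b=cv2.imread("pics/p3.png");s=ctrl.grab_frame("scene")[...,::-1]
z=np.zeros((600,800,3),np.uint8)
f=lambda i,W,H:cv2.resize(i,(W,H),interpolation=cv2.INTER_CUBIC)
z[:300,:400]=f(a[80:260,136:376],400,300); z[:300,400:]=f(b[60:240,136:376],400,300)
z[300:,:400]=f(s[150:240,95:215],400,300)
cv2.imwrite("pics/c9.png",z);print(ctrl.state()["position"])
E
```

```text
t: 26.9
position: [0.5611, -0.0963, 0.2024]
tool_rot: [-2.11, -2.326, 0.001]
force: [0.4, -0.7, 0.1]
grip_width: 0.007
t: 27.45
position: [0.5615, 0.0139, 0.2017]
tool_rot: [2.109, 2.328, -0.001]
force: [0.4, 0.1, 0.3]
grip_width: 0.004
[0.5616638  0.01279499 0.20167778]
```

View pics/c9.png

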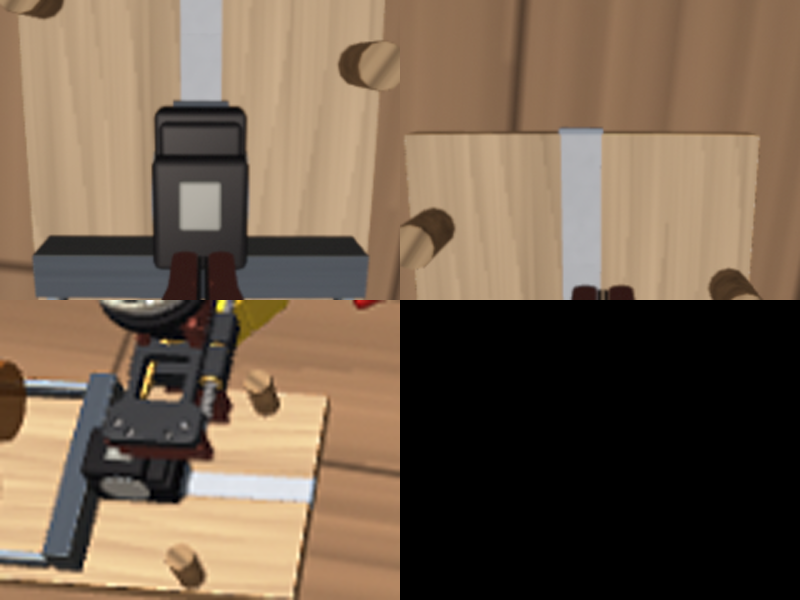

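The lip sits over the end at (580,130), the case's back touches the rail, and the corks and rail are square. Handing in.

```bash
python3 -c "
from workcell import ctrl
print(ctrl.hand_in())"
```

```text
the job is handed in; nothing more can be done
None
```

I took the black tape off the offcut and hooked its lip over the board's free end. I then drew it back until the rail came up solid, set it down, let go and pressed the lock button home. The job is handed in; the interface reports no verdict.

- **Push on the rail:** The rail came up solid with 12.3 N on the wrist. I backed that off to about 10 N and held it. Allowing for the blade's spring of about 2 N, the case pushed at roughly 10 N and then about 8 N.
- **Lock button:** It moved about 4.3 to 5 mm and then stood solid at 18.5 N, so I take it as fully down. I judged this from force and travel only; the pictures cannot show a difference that small.
- **Last pictures:** The lip is over the free end, the case is upright along the board with its back against the rail, and the two corks stand where they were. The robot was clear of everything.
- **What disagreed:** Estimates of the rail's position from the wrist and top cameras differed by about 10 mm. I relied on feeling for contact instead. Small-baseline heights of the board corners also came out about 10 mm too high, so I used the given thickness.

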